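Fit the lever on the air valve and open it

TASK

The manifold block on the blow-out stand is ready to have its drillings blown clear with air, but the stand's ball valve is shut and its yellow-gripped lever is off. Fit the lever on the valve's square spindle, fully home and crosswise to the pipe as on any shut valve, on the side from which it opens away from the gauge; then turn it a quarter turn anticlockwise (seen from above) to its stop, so that the lever lies along the pipe over the block, and let go. Leave the other things on the cart where they are.

Things in the scene. Friction and masses are not known exactly. Their poses are not given: they have to be found in the camera images.
- lever: Loose valve lever, 161 mm long, lying hub down on the cart, arm level. Dark steel hub, rounded square 42 x 42 mm, 30 mm high, with a 19.6 mm square through bore; a flat arm 18 mm wide leads to a yellow grip, both centred 17 mm above the hub's underside. Origin: bore axis at the hub's underside; x along the arm to the grip, z up along the bore; bore faces are square to x and y.
- lever_grip (a point): Point in the middle of the lever's yellow grip (grip 92 mm long, 24 mm wide, 15 mm high), 105 mm from the bore's axis, 17 mm above the hub's underside; axes as the lever's.
- stand: Air blow-out stand, fixed on the cart: T-shaped steel plate, pipe along x 32 mm above the cart with a brass ball valve. Origin: on the cart's top below the spindle; x along the pipe from gauge to block, y to its left. Gauge: 55 mm across, x from -120 to -92 mm, top 134 mm above the cart; coupling plug reaches x = -145 mm. Two straps hold the block (65 mm high).
- spindle_seat (a point): Centre of the round dark steel seat (43 mm wide, 76 mm above the cart) on which the hub must rest. The spindle rises from it: 18 mm square, 26 mm high, the top 5 mm tapered to 12 mm, a black line on top. Turns with the spindle: z up, faces square to x and y, x = the way the lever must point when fitted right (along the line): the stand's -y when shut, the stand's +x when open.
- stand_block: Tan manifold block being cleaned, 44 x 211 x 44 mm, long side along y, fixed on the stand with its near face 75 mm and its far face 119 mm from the spindle; its top is 54 mm above the cart. Origin at the centre of its underside.
- spindle (a joint): Turn of the valve's spindle in rad: 0 shut (stop), 1.571 open (stop), growing anticlockwise seen from above. It starts shut, between 0 and 0.2; stiff (0.45 N m), stays where it is left.
- next_block: Bystander: loose tan manifold block 44 x 211 x 44 mm, lying along its y axis at the far left; origin at the centre of its underside.
- oil_bottle: Bystander: cream squeeze bottle with a red spout, 41 mm across, 110 mm high; origin at the centre of its underside.
- eye_loupe: Bystander: black eye loupe, 37 mm across, 26 mm high; origin at the centre of its underside.
- driver: Bystander: small screwdriver with an orange handle, 139 mm long along its y axis, 21 mm thick; origin at the middle of its underside.
- allen_key: Bystander: black L-shaped hex key 28 x 87 x 5 mm, long side along its y axis; origin at the centre of its underside.
- brass_plug: Bystander: brass screw plug 21 mm across, 19 mm high, standing on its hexagon; origin at the centre of its underside.

How it is judged:
By the outcome, as a careful person would: the job done as asked, in the order asked, and still so for the second after the job is handed in, with the robot touching nothing.
It also fails if it takes over 61 s, if anything falls off the work surface, if the arm or the gripper's body presses on something with over 40 N, if the wrist force passes 120 N, or if a joint passes its speed limit or range.

ROBOT

A 6-joint arm with a two-finger parallel gripper is mounted at the origin on a cart in front of the work surface, level with it; the furniture and walls round the work are solid. World frame = base frame: x ahead of the robot, y to its left, z up, the work surface at z = 0. Lengths are in m, angles in degrees, forces in N, time in s.
With the tool pointing down it reaches from about 0.375 to 0.9 m from the base axis. Payload 3.1 kg.
Tool frame: the origin (TCP) lies at the very end of the fingers, on their centre line; the grasp point (between the pads) lies 19 mm behind it; z points along the fingers, y is the direction in which the jaws open and shut (so a half turn about z gives the same grasp; the last joint's range is limited). The gripper opens to 87 mm and grips with 3 to 60 N. Pads are 19 mm wide; open, the fingers measure 117 mm over their backs; the gripper's body (75 mm by 190 mm) begins 51 mm behind the grasp point.
Start: joints at [-82.42, 30.224, 82.088, -0, 67.689, -10.227], TCP at [0.191, -0.595, 0.223] pointing down, gripper open.
Joint ranges: [-176.69, 176.69], [-43.24, 126.21], [12.49, 139.97], [-82, 262], [0, 151.66], [-163.58, 163.58]. Speed limits (degrees/s): [159.86, 159.86, 180, 180, 180, 180].

INTERFACE

Orientations are given as a 3x3 rotation matrix whose columns are the frame's x, y, z axes.
In Python, from rig import bot gives the robot as it stands. The module is installed in compiled form; this text tells all that it offers.
- The arm moves only by the tool play_rows, never from a script. Its argument "targets" is a list of rows, each a list of 7 numbers: the closure, from 0 (fully open) to 1 (shut), then the shift along the world's x, y, z in m, then the turn, a rotation vector about the world's x, y, z in rad. A call has 1 to 12 rows; each row shifts and turns the commanded pose from where the row before left it; what a row does not reach is not made up. A row lasts 1/8 s, in which the tool goes at most 62.5 mm and 10.7 degrees, less where a joint would pass 70% of its speed; a pose out of reach is approached as far as the arm can. A call with a gripper value outside its range is refused whole. The fingers move at their own pace and stop on an object; the grip force is fixed at half the most. Time passes only in rows, so rows that do not move let the fingers close. It gives the time, the measured TCP pose, the force and the opening at its end, in the units of the state.
- bot.read_state(): the state, without advancing time (a new reading comes with each control period).
- bot.capture(name): name is "scene" or "top" or "wrist"; returns the picture (400x640x3 uint8, blue, green, red); there is no depth.
- bot.get_calibration(name): a dict with "fx", "fy", "cx", "cy" (pixels), "R" (3x3) and "t" (3): a world point X has camera coordinates R X + t. Camera axes: x right, y down, z forward; pixel columns grow to the right and rows downward; lengths in m; the calibration is good to about 2 mm. The wrist camera is an equidistant fisheye: a pixel r from the principal point sees the ray r / f radians off the axis. A picture is of the moment at which its call begins: read the wrist's pose just before it. get_calibration takes no time and is no camera call; for the wrist camera it gives the pose at the moment of the call.
- bot.hand_in(): hands the job in, once; it reports no verdict.
The state is a dict: "time_s": time; "joint_positions": joint angles; "qvel": joint speeds; "tau": joint torques, N m; "position": TCP position; "tcp_rot": TCP orientation; "force": force on the tool from outside, world axes, zero at the start; "moment": the same for the moment, N m; "opening": opening from 0.0 (shut) to 1.0 (fully open).
Only numpy, scipy, OpenCV 4.12 (cv2) and the standard library are available. Lean on these libraries where they do the work, as an engineer would, in place of code of your own. Each camera call takes 0.05 s, during which the arm holds its last target. There are 200 camera calls.

## Working session

There is one attempt and no reset: what is moved stays moved. The work goes in short steps, Python scripts to look and compute and a tool call to move; the robot and the scene stay as the last step left them, time stands still between calls to the robot, and variables do not carry over. Pictures are saved under pics/ and viewed, about 8 in all and at most 12, crops included, and the job is handed in when it is done.

Besides the shell and the picture viewer there is one more tool, called after ">>>" by a JSON object that holds its "op" and its "data". play_rows: Moves the arm, as the interface text tells. Its arguments: {"type":"object","properties":{"targets":{"type":"array","items":{"type":"array","items":{"type":"number"}}}},"required":["targets"]}

```bash
mkdir -p pics; python3 - <<'E'
from rig import bot
import cv2
for n in ("scene","top"):
    cv2.imwrite(f"pics/{n}0.png",bot.capture(n))
    c=bot.get_calibration(n);print(n,c)
s=bot.read_state();print(s['time_s'],s['position'],s['tcp_rot'],s['opening'])
E
```

```text
scene {'fx': 509.840400034321, 'fy': 509.840400034321, 'cx': 321.8965014092251, 'cy': 200.53677327797948, 'R': array([[-0.5981795 , -0.80135029,  0.00435933],
       [-0.44680338,  0.32899709, -0.8319421 ],
       [ 0.66524283, -0.49959847, -0.55484533]]), 't': array([0.27546352, 0.34090246, 0.75008235])}
top {'fx': 396.45791819393673, 'fy': 396.45791819393673, 'cx': 313.8688974634525, 'cy': 203.97475695519134, 'R': array([[-0.01255238, -0.99990865, -0.00501379],
       [-0.99519578,  0.0129798 , -0.09704066],
       [ 0.09709687,  0.00377161, -0.99526779]]), 't': array([-0.03862238,  0.56389074,  0.93892194])}
0.1 [ 0.19107108 -0.59440953  0.22167329] [[ 9.52105096e-01  3.05770885e-01 -2.29859902e-04]
 [ 3.05770761e-01 -9.52103292e-01  1.88740523e-03]
 [ 3.58263198e-04 -1.86729257e-03 -9.99998192e-01]] 0.9930140624086592
```

View pics/scene0.png

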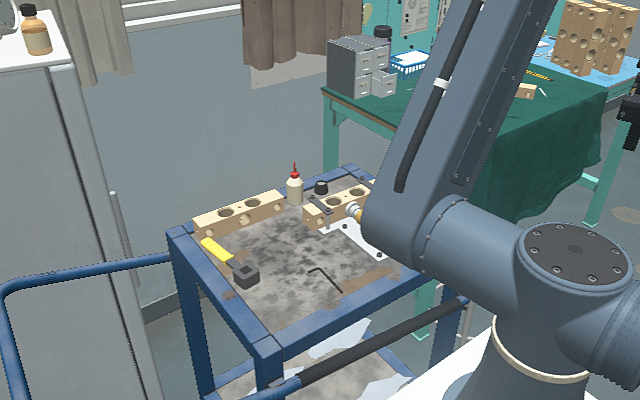

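View pics/top0.png

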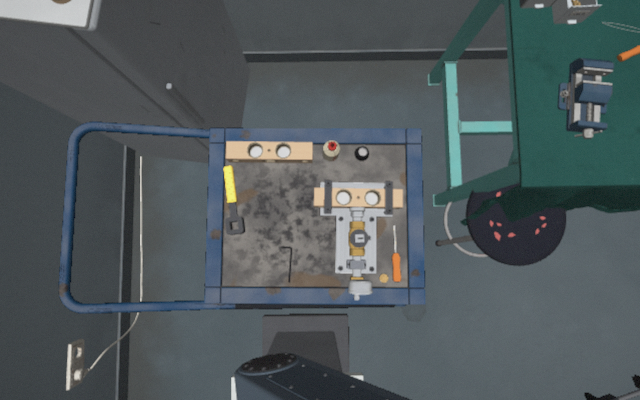

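The top view shows the lever at left (hub about (234,226), grip (229,183)), and the stand's spindle about (359,238) with its x pointing ahead of the robot. I'll enlarge both.

```bash
python3 - <<'E'
import cv2,numpy as np
i=cv2.imread("pics/top0.png")
a=cv2.resize(i[155:245,205:265],None,fx=6,fy=6,interpolation=cv2.INTER_CUBIC)
b=cv2.resize(i[180:270,330:400],None,fx=6,fy=6,interpolation=cv2.INTER_CUBIC)
cv2.imwrite("pics/crop1.png",np.hstack([a,b]))
E
```

```text
(no output)
```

View pics/crop1.png

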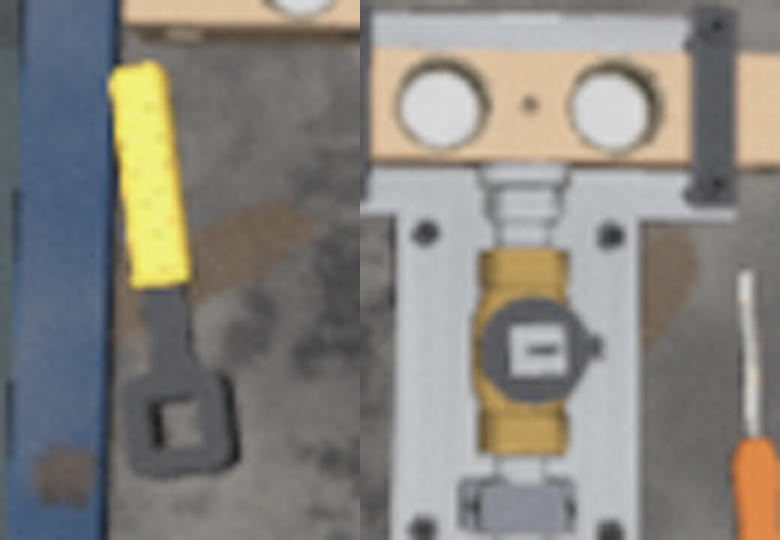

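```bash
cat > h.py <<'E'
import numpy as np
from rig import bot
def ray(n,u,v,c=None):
    c=c or bot.get_calibration(n); p=np.array([(u-c['cx'])/c['fx'],(v-c['cy'])/c['fy']])
    if n=='wrist':
        r=np.hypot(*p); d=np.array([*(p/r*np.sin(r)),np.cos(r)]) if r>0 else np.array([0,0,1.])
    else: d=np.array([*p,1.])
    R=np.array(c['R']);return -R.T@c['t'],R.T@d
def at(n,u,v,z,c=None):
    o,d=ray(n,u,v,c);return np.round(o+d*(z-o[2])/d[2],4)
def proj(n,X,c=None):
    c=c or bot.get_calibration(n);q=np.array(c['R'])@X+c['t']
    if n=='wrist':
        h=np.hypot(q[0],q[1]);th=np.arctan2(h,q[2]);q=np.array([q[0]/h*th,q[1]/h*th,1])
    return np.round([c['cx']+c['fx']*q[0]/q[2],c['cy']+c['fy']*q[1]/q[2]],1)
E
python3 - <<'E'
from h import *
f=lambda x,y,ox,oy:(ox+(x+.5)/6-.5,oy+(y+.5)/6-.5)
L=lambda x,y,z:at('top',*f(x,y,205,155),z)
S=lambda x,y,z:at('top',*f(x-360,y,330,180),z)
h=L(182,422,.030);
ge=(L(136,66,.0245)+L(160,284,.0245))/2
print('hub',h,'grip',ge,np.hypot(*(ge-h)[:2]),np.degrees(np.arctan2(*(ge-h)[1::-1])))
print('hub corners',L(125,378,.03),L(232,372,.03),L(238,466,.03),L(133,476,.03))
print('sp',S(541,350,.102),S(534,350,.076),'tab',S(597,348,.076),'line',S(528,350,.102),S(558,350,.102))
print('rail',L(110,422,0), 'block near',S(420,165,.054),S(650,165,.054))
E
```

```text
hub [0.5147 0.1459 0.03  ] grip [0.6165  0.16165 0.0245 ] 0.10301117657807816 8.794793254227928
hub corners [0.5327 0.1691 0.03  ] [0.5346 0.1258 0.03  ] [0.4967 0.1232 0.03  ] [0.4932 0.1655 0.03  ]
sp [ 0.4788 -0.1474  0.102 ] [ 0.4791 -0.1476  0.076 ] tab [ 0.4795 -0.1717  0.076 ] line [ 0.4788 -0.1426  0.102 ] [ 0.4787 -0.1537  0.102 ]
rail [0.5165 0.182  0.    ] block near [ 0.5526 -0.1067  0.054 ] [ 0.5514 -0.1974  0.054 ]
```

>>> {"op": "play_rows", "data": {"targets": [[0,0.01,0.03,0.004,0,0,0.124],[0,0.01,0.03,0.004,0,0,0.124],[0,0.014,0.031,0.002,0,0,0.124],[0,0.014,0.031,0,0,0,0.124],[0,0.014,0.031,0,0,0,0.124],[0,0.014,0.031,0,0,0,0.124],[0,0.014,0.031,0,0,0,0.124],[0,0.014,0.031,0,0,0,0.124],[0,0.014,0.031,0,0,0,0.124],[0,0.014,0.031,0,0,0,0.124],[0,0.014,0.031,0,0,0,0.124],[0,0.014,0.031,0,0,0,0.124]]}}

```text
time_s: 1.6
position: [0.3513, -0.2238, 0.2324]
tcp_rot: [[-0.23, 0.973, -0.0], [0.973, 0.23, 0.0], [0.0, -0.0, -1.0]]
force: [0.6, -0.8, -0.1]
opening: 1.001
```

```bash
python3 - <<'E'
from h import *
import cv2
s=bot.read_state();print(s['time_s'],s['position'],s['joint_positions'],s['tcp_rot'][0])
cv2.imwrite("pics/w1.png",bot.capture('wrist'))
E
```

```text
1.6 [ 0.35133429 -0.22380819  0.2323765 ] [-4.79542004e+01  1.32616745e+01  1.09663881e+02  3.22778460e-03
  5.71030296e+01 -6.12425871e+01] [-2.29822620e-01  9.73232487e-01 -2.98999602e-04]
```

>>> {"op": "play_rows", "data": {"targets": [[0,0.0143,0.0309,0,0,0,0.1243],[0,0.0143,0.0309,0,0,0,0.1243],[0,0.0143,0.0309,0,0,0,0.1243],[0,0.0143,0.0309,0,0,0,0.1243],[0,0.0143,0.0309,0,0,0,0.1243],[0,0.0143,0.0309,0,0,0,0.1243],[0,0.0143,0.0309,0,0,0,0.1243],[0,0.0143,0.0309,0,0,0,0.1243],[0,0.0143,0.0309,0,0,0,0.1243],[0,0.0143,0.0309,0,0,0,0.1243],[0,0.0143,0.0309,0,0,0,0.1243],[0,0.0143,0.0309,0,0,0,0.1243]]}}

```text
time_s: 3.15
position: [0.5229, 0.1467, 0.2322]
tcp_rot: [[-0.988, -0.152, -0.001], [-0.152, 0.988, -0.0], [0.001, -0.0, -1.0]]
force: [0.6, 0.6, 1.6]
opening: 1.003
```

>>> {"op": "play_rows", "data": {"targets": [[0.3,0,0,-0.04,0,0,0],[0.3,0,0,-0.02,0,0,0],[0.3,0,0,0,0,0,0]]}}

```text
time_s: 3.52
position: [0.5212, 0.1457, 0.1707]
tcp_rot: [[-0.989, -0.148, -0.005], [-0.148, 0.989, -0.0], [0.005, 0.0, -1.0]]
force: [-0.5, -0.4, 0.1]
opening: 0.755
```

```bash
python3 - <<'E'
from h import *
import cv2
s=bot.read_state();print(s['time_s'],s['position'],s['joint_positions'],s['tcp_rot'][0])
i=bot.capture('wrist');cv2.imwrite("pics/w2.png",i)
c=bot.get_calibration('wrist');print(c)
cv2.imwrite("pics/w2b.png",cv2.resize(i,(800,500)))
E
```

```text
3.525 [0.52117133 0.14565046 0.17069593] [ 3.77854656e+00  2.79050685e+01  9.69920073e+01 -2.61905739e-03
  5.53917359e+01 -9.47374129e+01] [-0.98895816 -0.14810971 -0.00502726]
{'fx': 309.70691628693146, 'fy': 309.70691628693146, 'cx': 317.99055659761075, 'cy': 201.14044459853426, 'R': array([[-1.47600320e-01,  9.89047089e-01, -3.66981185e-05],
       [ 9.57062049e-01,  1.42836396e-01,  2.52249872e-01],
       [ 2.49492243e-01,  3.71970394e-02, -9.67662132e-01]]), 't': array([-0.0676674 , -0.53776157,  0.20539792])}
```

View pics/w2b.png

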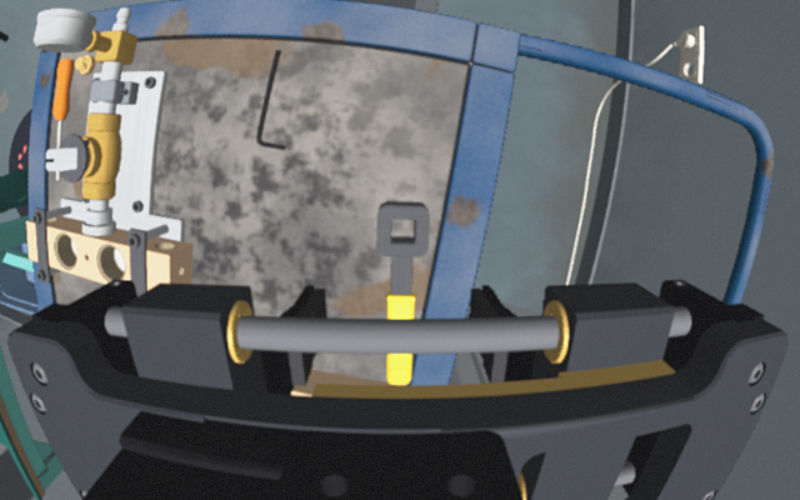

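```bash
python3 - <<'E'
import cv2
i=cv2.imread("pics/w2.png")
cv2.imwrite("pics/c2.png",cv2.resize(i[150:250,280:400],None,fx=6,fy=6,interpolation=cv2.INTER_CUBIC))
E
```

```text
(no output)
```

View pics/c2.png

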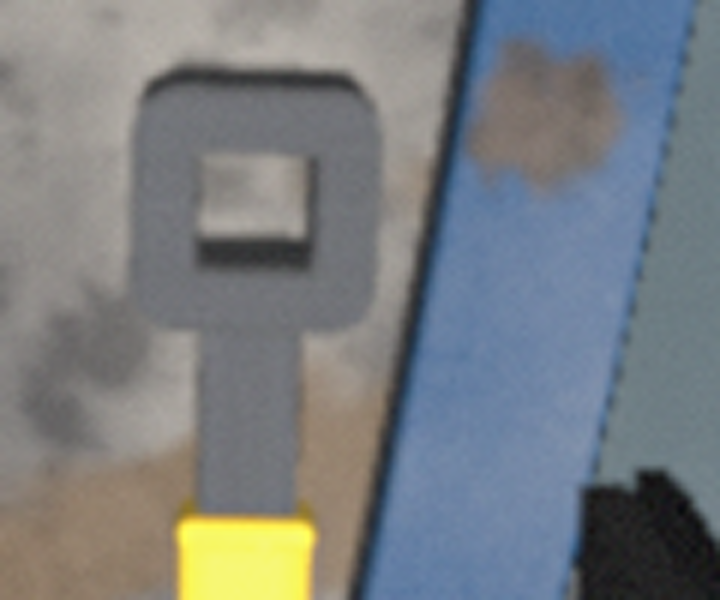

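```bash
python3 - <<'E'
from h import *
W=lambda x,y,z:at('wrist',280+(x+.5)/6-.5,150+(y+.5)/6-.5,z)
h=W(255.5,209,.03);print('hub',h)
for p in [(132,210),(380,210),(256,83),(256,330)]:print(W(*p,.03))
for p,z in (((249,420),.019),((246,530),.0245)):
    a=W(*p,z);print(a,np.degrees(np.arctan2(*(a-h)[1::-1])))
b1,b2=W(198,210,.03),W(314,210,.03);print(b1,b2,np.degrees(np.arctan2(*(b1-b2)[:2])))
c1,c2=W(198,152,.03),W(198,268,.03);print(c2-c1)
E
```

```text
hub [0.5142 0.1494 0.03  ]
[0.5174 0.129  0.03  ]
[0.5112 0.17   0.03  ]
[0.4932 0.1463 0.03  ]
[0.5349 0.1526 0.03  ]
[0.5544 0.1545 0.019 ] 7.230242639251563
[0.5732 0.1568 0.0245] 7.148919467879274
[0.5158 0.1399 0.03  ] [0.5129 0.1591 0.03  ] 171.41087354493052
[0.0196 0.0028 0.    ]
```

>>> {"op": "play_rows", "data": {"targets": [[0.36,0,0.003,-0.05,0,0,0],[0.36,0,0,-0.05,0,0,0],[0.36,0,0,-0.02,0,0,0],[0.36,0,0,-0.01,0,0,0],[0.36,0,0,-0.01,0,0,0],[0.36,0,0,0,0,0,0]]}}

```text
time_s: 4.32
position: [0.5232, 0.1487, 0.0329]
tcp_rot: [[-0.989, -0.148, 0.001], [-0.148, 0.989, 0.0], [-0.001, -0.0, -1.0]]
force: [-1.7, -0.1, 0.2]
opening: 0.637
```

>>> {"op": "play_rows", "data": {"targets": [[0.36,0,0,-0.012,0,0,0],[0.36,0,0,-0.009,0,0,0],[0.36,0,0,0,0,0,0]]}}

```text
time_s: 4.7
position: [0.5221, 0.1487, 0.0108]
tcp_rot: [[-0.989, -0.148, -0.002], [-0.148, 0.989, -0.0], [0.002, 0.0, -1.0]]
force: [0.9, 0.1, 0.3]
opening: 0.643
```

>>> {"op": "play_rows", "data": {"targets": [[0.5,0,0,0,0,0,0],[0.7,0,0,0,0,0,0],[0.7,0,0,0,0,0,0],[0.7,0,0,0,0,0,0]]}}

```text
time_s: 5.2
position: [0.5228, 0.1489, 0.0117]
tcp_rot: [[-0.989, -0.148, 0.0], [-0.148, 0.989, 0.0], [-0.0, 0.0, -1.0]]
force: [0.5, 0.9, -0.0]
opening: 0.483
```

>>> {"op": "play_rows", "data": {"targets": [[0.7,0,0,0.02,0,0,0],[0.7,0,0,0.05,0,0,0],[0.7,0,0,0.05,0,0,0],[0.7,0,0,0.05,0,0,0],[0.7,0,0,0,0,0,0]]}}

```text
time_s: 5.82
position: [0.5254, 0.149, 0.1852]
tcp_rot: [[-0.989, -0.148, 0.009], [-0.148, 0.989, 0.0], [-0.009, -0.001, -1.0]]
force: [-0.1, -0.1, -3.2]
opening: 0.483
```

```bash
python3 - <<'E'
from h import *
import cv2
s=bot.read_state();print(s['time_s'],s['position'],s['joint_positions'],s['tcp_rot'],s['force'],s['moment'])
i=bot.capture('wrist');cv2.imwrite("pics/w3.png",i)
c=bot.get_calibration('wrist');P=np.array(s['position']);
print(proj('wrist',P,c))
cv2.imwrite("pics/w3b.png",cv2.resize(i[150:350,200:440],None,fx=3,fy=3))
E
```

```text
5.825 [0.5253739  0.14895258 0.18520428] [ 4.10616993e+00  2.67806057e+01  9.61009840e+01 -1.10293843e-02
  5.66024559e+01 -9.44265856e+01] [[-9.88875264e-01 -1.48475020e-01  8.99338375e-03]
 [-1.48476698e-01  9.88915788e-01  4.84501629e-04]
 [-8.96563557e-03 -8.56196249e-04 -9.99959441e-01]] [-0.07278739 -0.12783707 -3.23593582] [ 0.10489112 -0.13193957  0.04134593]
[316.5 252.6]
```

View pics/w3b.png

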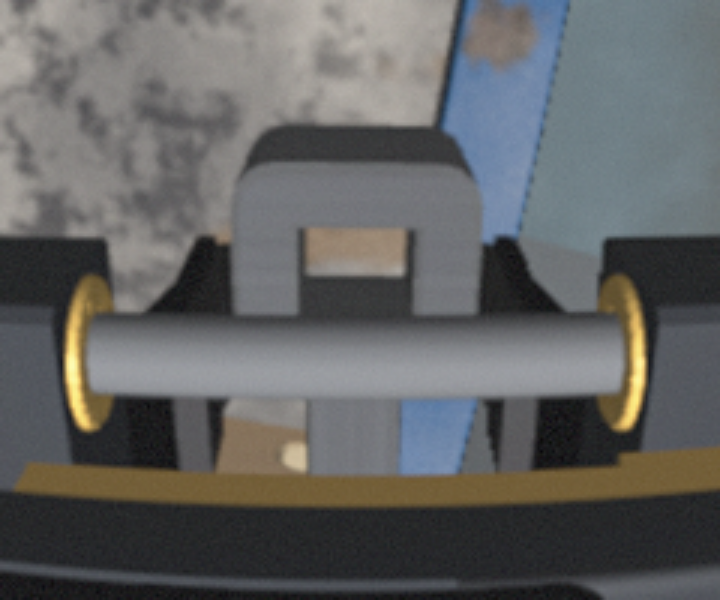

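```bash
cat > fit.py <<'E'
from h import *
from scipy.optimize import least_squares
def fit(s,c,obs,h0=.0115):
    # obs: list (lever x,z,row). params d (TCP at lever x=d), pitch, h (TCP height over underside)
    P=np.array(s['position']);R=np.array(s['tcp_rot'])
    def X(p,x,z):
        d,a,h=p; v=np.array([-(x-d),0,h-z]) # tool frame: x=-lever x, z down
        q=np.array([[np.cos(a),0,np.sin(a)],[0,1,0],[-np.sin(a),0,np.cos(a)]])
        return P+R@(q@v)
    f=lambda p:[proj('wrist',X(p,x,z),c)[1]-r for x,z,r in obs]+[(p[2]-h0)/.001]
    from functools import partial
    r=least_squares(f,[.008,0,h0],diff_step=1e-2,x_scale=[.01,.1,.01]);return r.x,np.round(r.fun,2)
E
python3 - <<'E'
from fit import *
s=bot.read_state();c=bot.get_calibration('wrist')
r=lambda y:150+(y+.5)/3-.5
for pitch in (0,):
  P=np.array(s['position']);R=np.array(s['tcp_rot'])
  for x,z in ((-.021,.03),(-.0098,.03),(-.021,0),(-.0098,0)):
    print(x,z,proj('wrist',P+R@np.array([.008-x,0,.0115-z]),c))
obs=[(-.021,.03,r(165)),(-.0098,.03,r(229)),(-.019,0,r(128))]
print([o[2] for o in obs]);x,f=fit(s,c,obs);print(x,np.degrees(x[1]),f)
print(fit(s,c,obs[:2]))
E
```

```text
-0.021 0.03 [316.5 207.2]
-0.0098 0.03 [316.6 229.1]
-0.021 0 [316.8 193. ]
-0.0098 0 [316.8 211.6]
[204.66666666666666, 226.0, 192.33333333333334]
[0.00977048 0.         0.0111602 ] 0.0 [-0.77 -0.1   1.17 -0.34]
(array([ 0.00867233, -0.0291793 ,  0.01160864]), array([-0.37,  0.3 ,  0.11]))
```

```bash
sed -i 's/np.round(\[\(c.*\)\],1)/np.array([\1])/; s/diff_step=1e-2,//' h.py fit.py; python3 - <<'E'
from fit import *
s=bot.read_state();c=bot.get_calibration('wrist')
r=lambda y:150+(y+.5)/3-.5
obs=[(-.021,.03,r(165)),(-.0098,.03,r(229)),(-.021,0,r(128)),(.0098,0,r(277))]
for o in (obs,obs[:3],obs[:2]+obs[3:]):
  x,f=fit(s,c,o);print(x,np.degrees(x[1]),f)
E
```

```text
[ 0.00864085 -0.02990943  0.01159625] -1.7136839074783672 [-0.32  0.37 -0.17  0.14  0.1 ]
[ 0.00857619 -0.03318918  0.01155589] -1.9015999977712141 [-0.34  0.37 -0.02  0.06]
[ 0.00872718 -0.02722982  0.01155033] -1.5601536928227508 [-0.34  0.36 -0.02  0.05]
```

>>> {"op": "play_rows", "data": {"targets": [[0.7,-0.0037,-0.0316,0,0,0,-0.1433],[0.7,-0.0037,-0.0316,0,0,0,-0.1433],[0.7,-0.0037,-0.0316,0,0,0,-0.1433],[0.7,-0.0037,-0.0316,0,0,0,-0.1433],[0.7,-0.0037,-0.0316,0,0,0,-0.1433],[0.7,-0.0037,-0.0316,0,0,0,-0.1433],[0.7,-0.0037,-0.0316,0,0,0,-0.1433],[0.7,-0.0037,-0.0316,0,0,0,-0.1433],[0.7,-0.0037,-0.0316,0,0,0,-0.1433],[0.7,-0.0037,-0.0316,0,0,0,-0.1433],[0.7,-0.0037,-0.0316,0,0,0,-0.1433],[0.7,-0.0037,-0.0316,0,0,0,-0.1433]]}}

```text
time_s: 7.38
position: [0.4764, -0.2302, 0.1788]
tcp_rot: [[0.005, 1.0, -0.005], [1.0, -0.005, 0.004], [0.004, -0.005, -1.0]]
force: [1.2, 0.3, -2.4]
opening: 0.483
```

>>> {"op": "play_rows", "data": {"targets": [[0.7,0,0,0,0,0,0],[0.7,0,0,0,0,0,0]]}}

```text
time_s: 7.62
position: [0.4769, -0.229, 0.1796]
tcp_rot: [[-0.0, 1.0, -0.004], [1.0, 0.0, 0.004], [0.004, -0.004, -1.0]]
force: [-0.4, 0.7, -3.1]
opening: 0.48
```

```bash
python3 - <<'E'
from h import *
import cv2
s=bot.read_state();print(s['time_s'],s['position'],s['joint_positions'],s['tcp_rot'],s['force'])
i=bot.capture('wrist');cv2.imwrite("pics/w4.png",i)
u,v=proj('wrist',np.array([.479,-.1475,.102]));print(u,v)
cv2.imwrite("pics/w4b.png",cv2.resize(i[100:260,230:410],None,fx=4.4,fy=3.7,interpolation=cv2.INTER_CUBIC) if 0 else cv2.resize(i[110:250,230:410],None,fx=4,fy=4,interpolation=cv2.INTER_CUBIC))
E
```

```text
7.625 [ 0.47686127 -0.22902684  0.17961899] [-3.77807269e+01  2.63385115e+01  9.82032397e+01  2.97116249e-02
  5.57638507e+01 -3.78226459e+01] [[-4.31601607e-04  9.99992094e-01 -3.95287917e-03]
 [ 9.99993397e-01  4.45858196e-04  3.60646319e-03]
 [ 3.60819710e-03 -3.95129652e-03 -9.99985684e-01]] [-0.44464186  0.74813366 -3.13157837]
321.7180778612124 107.16943427346634
```

View pics/w4b.png

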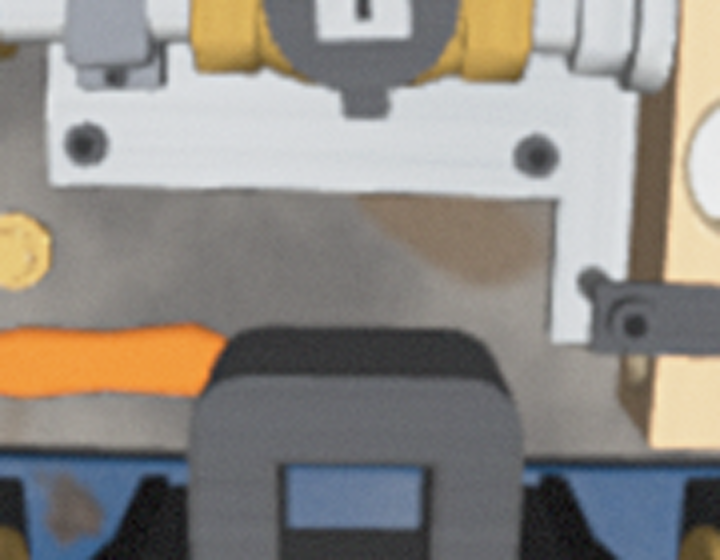

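```bash
python3 - <<'E'
import cv2
i=cv2.imread("pics/w4.png")
cv2.imwrite("pics/c4.png",cv2.resize(i[80:145,280:360],None,fx=9,fy=9,interpolation=cv2.INTER_CUBIC))
E
```

```text
(no output)
```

View pics/c4.png

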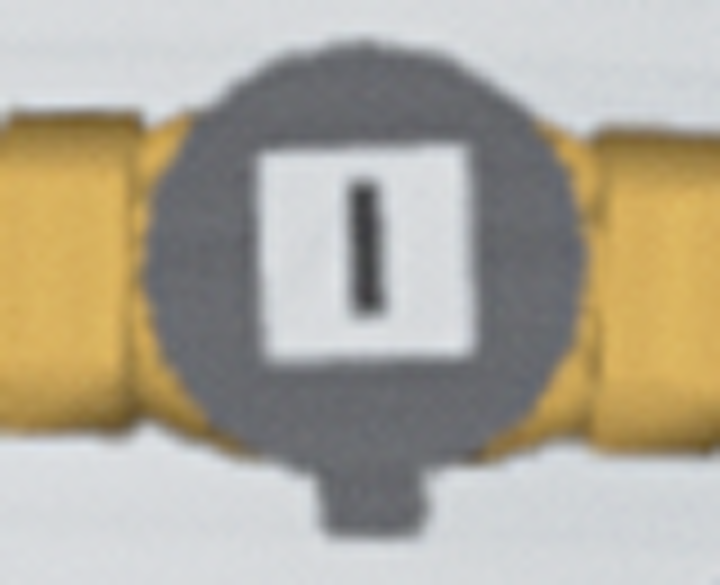

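```bash
python3 - <<'E'
from fit import *
s=bot.read_state();c=bot.get_calibration('wrist')
W=lambda x,y,z:at('wrist',280+(x+.5)/9-.5,80+(y+.5)/9-.5,z,c)
q=[W(*p,.097) for p in ((257,152),(468,145),(475,352),(265,360))]
print(q,np.mean(q,0)); 
for a,b in ((0,1),(3,2)):print(np.degrees(np.arctan2(*(q[b]-q[a])[1::-1])),np.linalg.norm(q[b]-q[a]))
for a,b in ((0,3),(1,2)):print(90+np.degrees(np.arctan2(*(q[b]-q[a])[1::-1])),np.linalg.norm(q[b]-q[a]))
a,b=W(363,180,.102),W(369,315,.102);print('line',a,b,90+np.degrees(np.arctan2(*(b-a)[1::-1])))
print('disc',W(366,256,.076),W(148,256,.076),W(585,256,.076),W(366,42,.076))
# lever again
r=lambda y:110+(y+.5)/4-.5
obs=[(-.021,.03,r(376)),(-.0098,.03,r(465)),(-.021,0,r(328)),(.0098,0,r(528))]
x,f=fit(s,c,obs);print(x,np.degrees(x[1]),f)
P=np.array(s['position']);R=np.array(s['tcp_rot'])
for z in(.03,0):print('bore',P+R@np.array([x[0],0,x[2]-z]))
# lateral check hub sides u 190,522 ; bore 281,432 at rows ~ 480
for u in (190,522,281,432):print(at('wrist',230+(u+.5)/4-.5,r(500),P[2]-x[2]+.03,c))
# plate edge
a,b=[at('wrist',230+(u+.5)/4-.5,r(v),.004,c) for u,v in ((50,186),(555,197))];print('plate',np.degrees(np.arctan2(*(b-a)[1::-1])))
E
```

```text
[array([ 0.4684, -0.1387,  0.097 ]), array([ 0.4867, -0.138 ,  0.097 ]), array([ 0.4874, -0.1563,  0.097 ]), array([ 0.4691, -0.1571,  0.097 ])] [ 0.4779   -0.147525  0.097   ]
2.1905738640381514 0.018313383084509572
2.503139779584893 0.018317477992343796
2.178680075276702 0.018413310403075273
2.190573864038157 0.018313383084509516
line [ 0.4776 -0.1416  0.102 ] [ 0.4781 -0.1532  0.102 ] 2.46811791382855
disc [ 0.4779 -0.147   0.076 ] [ 0.4573 -0.1468  0.076 ] [ 0.4986 -0.1468  0.076 ] [ 0.4779 -0.1264  0.076 ]
[ 0.00916504 -0.03082226  0.01148984] -1.7659854673948618 [ 0.09 -0.1  -0.01  0.02 -0.01]
bore [ 0.47722267 -0.21973402  0.1985576 ]
bore [ 0.47712428 -0.21964566  0.16855789]
[ 0.4562 -0.214   0.1985]
[ 0.4976 -0.2139  0.1985]
[ 0.4676 -0.2139  0.1985]
[ 0.4864 -0.2138  0.1985]
plate -1.425987349410746
```

>>> {"op": "play_rows", "data": {"targets": [[0.7,0.0014,0.03,0,0,0,0.04],[0.7,0,0.03,0,0,0,0],[0.7,0,0.0125,-0.02,0,0,0],[0.7,0,0,-0.02,0,0,0],[0.7,0,0,-0.015,0,0,0],[0.7,0,0,0,0,0,0],[0.7,0,0,0,0,0,0]]}}

```text
time_s: 8.55
position: [0.4801, -0.1581, 0.1268]
tcp_rot: [[-0.04, 0.999, 0.001], [0.999, 0.04, -0.0], [-0.0, 0.001, -1.0]]
force: [0.2, 0.2, -3.1]
opening: 0.481
```

```bash
python3 - <<'E'
from h import *
import cv2
s=bot.read_state();print(s['time_s'],s['position'],s['tcp_rot'],s['force'],s['moment'])
i=bot.capture('wrist');cv2.imwrite("pics/w5.png",i)
a=cv2.resize(i[190:260,270:370],None,fx=7,fy=7,interpolation=cv2.INTER_CUBIC)
cv2.imwrite("pics/w5b.png",a)
E
```

```text
8.55 [ 0.48014588 -0.15811246  0.12682834] [[-4.01358254e-02  9.99194036e-01  6.28393980e-04]
 [ 9.99194159e-01  4.01360570e-02 -3.60413939e-04]
 [-3.85344715e-04  6.13422084e-04 -9.99999738e-01]] [ 0.15339419  0.22085715 -3.14179108] [-0.01531142 -0.09858053 -0.01122186]
```

View pics/w5b.png

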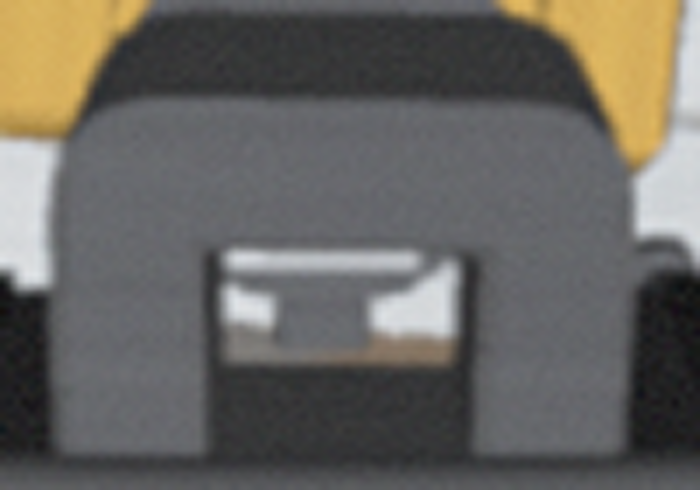

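>>> {"op": "play_rows", "data": {"targets": [[0.7,-0.0017,0.0016,-0.004,0,0,0],[0.7,0,0,0,0,0,0],[0.7,0,0,0,0,0,0],[0.7,0,0,0,0,0,0]]}}

```text
time_s: 9.1
position: [0.4782, -0.1564, 0.1227]
tcp_rot: [[-0.04, 0.999, 0.0], [0.999, 0.04, -0.0], [-0.0, 0.0, -1.0]]
force: [0.0, 0.0, -3.4]
opening: 0.475
```

>>> {"op": "play_rows", "data": {"targets": [[0.7,0,0,-0.006,0,0,0],[0.7,0,0,-0.005,0,0,0],[0.7,0,0,-0.004,0,0,0],[0.7,0,0,0,0,0,0]]}}

```text
time_s: 9.6
position: [0.4779, -0.1563, 0.1071]
tcp_rot: [[-0.04, 0.999, -0.001], [0.999, 0.04, 0.0], [0.0, -0.001, -1.0]]
force: [-0.5, 0.1, -3.9]
opening: 0.481
```

>>> {"op": "play_rows", "data": {"targets": [[0.7,0,0,-0.005,0,0,0],[0.7,0,0,-0.005,0,0,0],[0.7,0,0,-0.005,0,0,0],[0.7,0,0,0,0,0,0]]}}

```text
time_s: 10.1
position: [0.4779, -0.1563, 0.0921]
tcp_rot: [[-0.04, 0.999, -0.001], [0.999, 0.04, 0.0], [0.0, -0.001, -1.0]]
force: [-0.3, -0.1, -3.5]
opening: 0.475
```

>>> {"op": "play_rows", "data": {"targets": [[0.7,0,0,-0.003,0,0,0],[0.7,0,0,-0.002,0,0,0],[0.7,0,0,-0.001,0,0,0],[0.7,0,0,0,0,0,0]]}}

```text
time_s: 10.6
position: [0.4781, -0.1564, 0.0876]
tcp_rot: [[-0.04, 0.999, 0.0], [0.999, 0.04, -0.0], [-0.0, 0.0, -1.0]]
force: [-1.8, -0.4, 6.1]
opening: 0.483
```

>>> {"op": "play_rows", "data": {"targets": [[0.35,0,0,0,0,0,0],[0.2,0,0,0,0,0,0],[0.2,0,0,0,0,0,0],[0.2,0,0,0.02,0,0,0],[0.2,0,0,0.03,0,0,0],[0.2,0,0,0.03,0,0,0],[0.2,0,0,0.03,0,0,0],[0.2,0,-0.03,0,0,0,0],[0.2,0,-0.03,0,0,0,0],[0.2,0,-0.02,0,0,0,0],[0.2,0,0,0,0,0,0]]}}

```text
time_s: 11.98
position: [0.4781, -0.2374, 0.1963]
tcp_rot: [[-0.038, 0.999, 0.0], [0.999, 0.038, 0.0], [0.0, 0.0, -1.0]]
force: [-0.3, 0.7, -0.3]
opening: 0.801
```

```bash
python3 - <<'E'
from h import *
import cv2
s=bot.read_state();print(s['time_s'],s['position'],s['opening'],s['force'])
i=bot.capture('wrist');cv2.imwrite("pics/w6.png",i);t=bot.capture('top');cv2.imwrite("pics/t6.png",t)
j=bot.capture('scene');cv2.imwrite("pics/s6.png",j)
a=cv2.resize(i[50:290,200:440],(560,560),interpolation=cv2.INTER_CUBIC)
cv2.imwrite("pics/w6b.png",a)
E
```

```text
11.975 [ 0.47806321 -0.2374133   0.19627142] 0.8013866632347596 [-0.25567907  0.66459523 -0.27771898]
```

View pics/w6b.png

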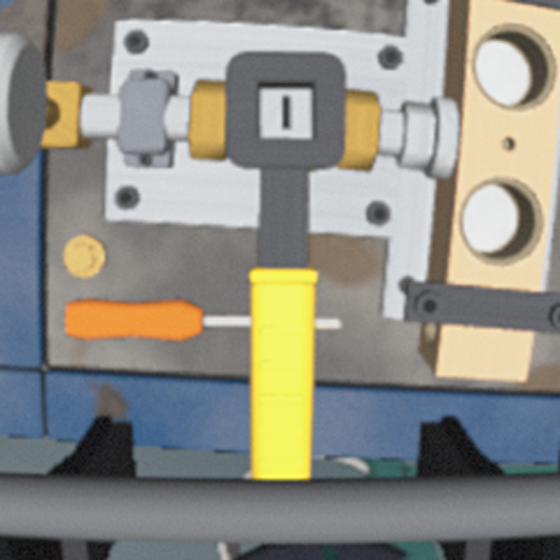

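>>> {"op": "play_rows", "data": {"targets": [[0.57,0.004,-0.015,-0.03,0,0,0],[0.57,0,0,-0.03,0,0,0],[0.57,0,0,-0.015,0,0,0],[0.57,0,0,0,0,0,0]]}}

```text
time_s: 12.62
position: [0.4814, -0.2501, 0.1207]
tcp_rot: [[-0.041, 0.999, -0.002], [0.999, 0.041, 0.002], [0.002, -0.002, -1.0]]
force: [1.0, 0.7, -0.6]
opening: 0.464
```

>>> {"op": "play_rows", "data": {"targets": [[0.57,0,0,-0.015,0,0,0],[0.57,0,0,-0.015,0,0,0],[0.57,0,0,-0.007,0,0,0],[0.57,0,0,0,0,0,0]]}}

```text
time_s: 13.12
position: [0.4817, -0.2511, 0.0838]
tcp_rot: [[-0.04, 0.999, -0.001], [0.999, 0.04, 0.001], [0.001, -0.001, -1.0]]
force: [-0.1, 0.4, 0.7]
opening: 0.433
```

```bash
python3 - <<'E'
import numpy as np
c=np.array([.4779,-.1475]);p=np.array([.4817,-.2511])
a0=np.arctan2(*(p-c)[::-1]);r=.1045
for k in range(1,17):
    q=c+r*np.array([np.cos(a0+.1*k),np.sin(a0+.1*k)]);print(k,np.round(q-p,4),round(np.degrees(a0+.1*k),1));p=q
E
```

```text
1 [0.0104 0.0001] -82.2
2 [0.0103 0.0019] -76.4
3 [0.01  0.003] -70.7
4 [0.0097 0.0039] -65.0
5 [0.0092 0.0049] -59.3
6 [0.0087 0.0058] -53.5
7 [0.0081 0.0066] -47.8
8 [0.0074 0.0074] -42.1
9 [0.0066 0.0081] -36.3
10 [0.0058 0.0087] -30.6
11 [0.0049 0.0092] -24.9
12 [0.0039 0.0097] -19.1
13 [0.0029 0.01  ] -13.4
14 [0.0019 0.0103] -7.7
15 [0.0009 0.0104] -2.0
16 [-0.0002  0.0104] 3.8
```

>>> {"op": "play_rows", "data": {"targets": [[0.57,0.0104,0.0001,0,0,0,0.1],[0.57,0.0103,0.0019,0,0,0,0.1],[0.57,0.01,0.003,0,0,0,0.1],[0.57,0.0097,0.0039,0,0,0,0.1],[0.57,0,0,0,0,0,0]]}}

```text
time_s: 13.75
position: [0.5221, -0.2428, 0.0847]
tcp_rot: [[-0.426, 0.905, -0.001], [0.905, 0.426, -0.001], [-0.0, -0.001, -1.0]]
force: [-2.0, -1.3, 0.5]
opening: 0.428
```

>>> {"op": "play_rows", "data": {"targets": [[0.57,0.0092,0.0049,0,0,0,0.1],[0.57,0.0087,0.0058,0,0,0,0.1],[0.57,0.0081,0.0066,0,0,0,0.1],[0.57,0.0074,0.0074,0,0,0,0.1],[0.57,0.0066,0.0081,0,0,0,0.1],[0.57,0.0058,0.0087,0,0,0,0.1],[0.57,0.0049,0.0092,0,0,0,0.1],[0.57,0.0039,0.0097,0,0,0,0.1],[0.57,0.0029,0.01,0,0,0,0.1],[0.57,0.0019,0.0103,0,0,0,0.1],[0.57,0,0,0,0,0,0]]}}

```text
time_s: 15.12
position: [0.5817, -0.162, 0.0848]
tcp_rot: [[-0.991, 0.132, 0.0], [0.132, 0.991, -0.001], [-0.0, -0.001, -1.0]]
force: [-1.0, -1.7, 0.4]
opening: 0.433
```

>>> {"op": "play_rows", "data": {"targets": [[0.57,0.0008,0.008,0,0,0,0.07],[0.57,0,0.006,0,0,0,0.04],[0.57,0,0.003,0,0,0,0],[0.57,0,0,0,0,0,0]]}}

```text
time_s: 15.62
position: [0.5834, -0.1451, 0.0848]
tcp_rot: [[-1.0, 0.022, 0.002], [0.022, 1.0, -0.001], [-0.002, -0.001, -1.0]]
force: [-0.2, -3.8, -0.8]
opening: 0.43
```

>>> {"op": "play_rows", "data": {"targets": [[0.57,0,0.002,0,0,0,0],[0.57,0,0,0,0,0,0]]}}

```text
time_s: 15.88
position: [0.5837, -0.1432, 0.0849]
tcp_rot: [[-1.0, 0.021, 0.002], [0.021, 1.0, -0.001], [-0.002, -0.001, -1.0]]
force: [1.3, -4.7, -1.3]
opening: 0.426
```

>>> {"op": "play_rows", "data": {"targets": [[0.57,0,0.002,0,0,0,0],[0.57,0,0,0,0,0,0]]}}

```text
time_s: 16.12
position: [0.5839, -0.1412, 0.0849]
tcp_rot: [[-1.0, 0.021, 0.003], [0.021, 1.0, -0.001], [-0.003, -0.001, -1.0]]
force: [2.6, -4.8, 0.4]
opening: 0.432
```

>>> {"op": "play_rows", "data": {"targets": [[0.57,0,0.001,0,0,0,0],[0.57,0,0,0,0,0,0]]}}

```text
time_s: 16.38
position: [0.584, -0.1403, 0.085]
tcp_rot: [[-1.0, 0.021, 0.003], [0.021, 1.0, -0.001], [-0.003, -0.001, -1.0]]
force: [1.3, -4.3, -0.7]
opening: 0.428
```

>>> {"op": "play_rows", "data": {"targets": [[0.57,0,0.002,0,0,0,0],[0.57,0,0,0,0,0,0]]}}

```text
time_s: 16.62
position: [0.5841, -0.1383, 0.085]
tcp_rot: [[-1.0, 0.021, 0.003], [0.021, 1.0, -0.001], [-0.003, -0.001, -1.0]]
force: [2.7, -4.9, 0.0]
opening: 0.431
```

>>> {"op": "play_rows", "data": {"targets": [[0.57,0,0.002,0,0,0,0],[0.57,0,0,0,0,0,0]]}}

```text
time_s: 16.88
position: [0.5843, -0.1363, 0.085]
tcp_rot: [[-1.0, 0.021, 0.004], [0.021, 1.0, -0.001], [-0.004, -0.001, -1.0]]
force: [2.6, -4.4, -0.9]
opening: 0.432
```

>>> {"op": "play_rows", "data": {"targets": [[0.57,0,0.002,0,0,0,0],[0.57,0,0,0,0,0,0]]}}

```text
time_s: 17.12
position: [0.5844, -0.1343, 0.085]
tcp_rot: [[-1.0, 0.021, 0.004], [0.021, 1.0, -0.001], [-0.004, -0.001, -1.0]]
force: [3.0, -4.7, -0.0]
opening: 0.432
```

>>> {"op": "play_rows", "data": {"targets": [[0.57,0,0.0015,0,0,0,0],[0.57,0,0,0,0,0,0]]}}

```text
time_s: 17.38
position: [0.5845, -0.1328, 0.085]
tcp_rot: [[-1.0, 0.021, 0.004], [0.021, 1.0, -0.001], [-0.004, -0.001, -1.0]]
force: [2.8, -4.7, -0.3]
opening: 0.432
```

>>> {"op": "play_rows", "data": {"targets": [[0.57,0,0.0015,0,0,0,0],[0.57,0,0,0,0,0,0]]}}

```text
time_s: 17.62
position: [0.5845, -0.1315, 0.085]
tcp_rot: [[-1.0, 0.021, 0.004], [0.021, 1.0, -0.002], [-0.004, -0.002, -1.0]]
force: [2.1, -4.9, -0.3]
opening: 0.429
```

>>> {"op": "play_rows", "data": {"targets": [[0.57,0,0.0015,0,0,0,0],[0.57,0,0,0,0,0,0]]}}

```text
time_s: 17.88
position: [0.5845, -0.1305, 0.0851]
tcp_rot: [[-1.0, 0.02, 0.004], [0.02, 1.0, -0.003], [-0.004, -0.003, -1.0]]
force: [2.7, -6.3, -0.4]
opening: 0.431
```

>>> {"op": "play_rows", "data": {"targets": [[0.57,0,0.002,0,0,0,0],[0.57,0,0,0,0,0,0]]}}

```text
time_s: 18.12
position: [0.5845, -0.1292, 0.0851]
tcp_rot: [[-1.0, 0.02, 0.004], [0.02, 1.0, -0.004], [-0.004, -0.004, -1.0]]
force: [3.0, -7.6, -1.0]
opening: 0.433
```

>>> {"op": "play_rows", "data": {"targets": [[0.57,0,0.002,0,0,0,0],[0.57,0,0,0,0,0,0]]}}

```text
time_s: 18.38
position: [0.5845, -0.128, 0.0851]
tcp_rot: [[-1.0, 0.02, 0.004], [0.02, 1.0, -0.005], [-0.004, -0.005, -1.0]]
force: [2.4, -9.7, -2.1]
opening: 0.43
```

>>> {"op": "play_rows", "data": {"targets": [[0.57,0,-0.008,0,0,0,0],[0.57,0,0,0,0,0,0],[0.57,0,0,0.03,0,0,0],[0.57,0,0,0.04,0,0,0],[0.3,0.02,0,0.04,0,0,0],[0.3,0,0,0,0,0,0]]}}

```text
time_s: 19.12
position: [0.6053, -0.1327, 0.1979]
tcp_rot: [[-1.0, 0.02, 0.007], [0.02, 1.0, -0.001], [-0.007, -0.001, -1.0]]
force: [0.6, -0.1, -0.1]
opening: 0.579
```

```bash
python3 - <<'E'
from h import *
import cv2
s=bot.read_state();print(s['time_s'],s['position'],s['opening'],s['force'])
i=bot.capture('wrist');cv2.imwrite("pics/w7.png",i)
print(proj('wrist',np.array([.478,-.1475,.106])),proj('wrist',np.array([.54,-.1475,.1])))
cv2.imwrite("pics/w7b.png",cv2.resize(i[50:250,230:430],(800,800),interpolation=cv2.INTER_CUBIC)[:600])
E
```

```text
19.125 [ 0.60527587 -0.13272721  0.19793563] 0.578934122793043 [ 0.60587291 -0.13044974 -0.06500459]
[294.78580479  55.55930408] [296.99811276 130.41464902]
```

View pics/w7b.png

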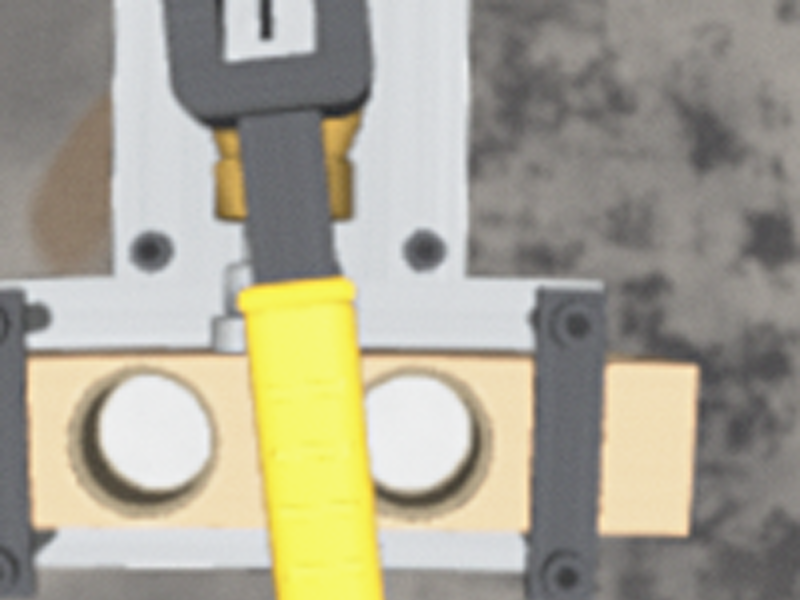

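```bash
python3 - <<'E'
from h import *
c=bot.get_calibration('wrist')
W=lambda x,y,z:at('wrist',230+(x+.5)/4-.5,50+(y+.5)/4-.5,z,c)
g1,g2=W(303,320,.1005),W(326,590,.1005);print(g1,g2,np.degrees(np.arctan2(*(g2-g1)[1::-1])))
a,b=W(267,0,.102),W(265,38,.102);print('line',a,b)
e1,e2=W(222,59,.106),W(318,52,.106);print('bore edge',e1,e2,np.degrees(np.arctan2(*(e1-e2)[:2])))
for p,q,z in (((30,352),(700,362),.054),((113,100),(113,270),.005),((467,100),(467,270),.005)):
  a,b=W(*p,z),W(*q,z);print(a,b,np.degrees(np.arctan2(*(b-a)[1::-1])))
a,b=W(232,0,.097),W(224,55,.097);print(a,b)
d=g1-np.array([.478,-.1475,.1005]);print(np.degrees(np.arctan2(d[1],d[0])))
d=g2-np.array([.478,-.1475,.1005]);print(np.degrees(np.arctan2(d[1],d[0])))
E
```

```text
[ 0.5395 -0.1405  0.1005] [ 0.597  -0.1372  0.1005] 3.2846763681199227
line [ 0.472  -0.1464  0.102 ] [ 0.4802 -0.1469  0.102 ]
bore edge [ 0.4851 -0.1554  0.106 ] [ 0.4844 -0.1361  0.106 ] 177.92282523483726
[ 0.5458 -0.2109  0.054 ] [ 0.5515 -0.0435  0.054 ] 88.04982189502712
[ 0.4761 -0.197   0.005 ] [ 0.5255 -0.1983  0.005 ] -1.5074357587749645
[ 0.4796 -0.097   0.005 ] [ 0.5285 -0.0978  0.005 ] -0.9372706528277217
[ 0.4705 -0.154   0.097 ] [ 0.4825 -0.1559  0.097 ]
6.493525312539242
4.9468855808367564
```

>>> {"op": "play_rows", "data": {"targets": [[0.57,-0.021,-0.005,0,0,0,0],[0.57,0,0,-0.04,0,0,0],[0.57,0,0,-0.03,0,0,0],[0.57,0,0,-0.015,0,0,0],[0.57,0,0,-0.015,0,0,0],[0.57,0,0,-0.01,0,0,0],[0.57,0,0,0,0,0,0]]}}

```text
time_s: 20.05
position: [0.5814, -0.138, 0.0841]
tcp_rot: [[-1.0, 0.021, -0.001], [0.021, 1.0, 0.0], [0.001, 0.0, -1.0]]
force: [0.3, 0.8, 0.1]
opening: 0.428
```

>>> {"op": "play_rows", "data": {"targets": [[0.57,0,-0.004,0,0,0,0],[0.57,0,-0.004,0,0,0,0],[0.57,0,-0.003,0,0,0,0],[0.57,0,0,0,0,0,0]]}}

```text
time_s: 20.55
position: [0.5818, -0.1497, 0.0848]
tcp_rot: [[-1.0, 0.021, 0.001], [0.021, 1.0, -0.0], [-0.001, -0.0, -1.0]]
force: [-0.3, 0.5, -0.5]
opening: 0.434
```

>>> {"op": "play_rows", "data": {"targets": [[0.57,0,-0.0025,0,0,0,0],[0.57,0,0,0,0,0,0]]}}

```text
time_s: 20.8
position: [0.5817, -0.1519, 0.0845]
tcp_rot: [[-1.0, 0.021, 0.0], [0.021, 1.0, -0.0], [-0.0, -0.0, -1.0]]
force: [-0.5, 0.9, 0.2]
opening: 0.43
```

>>> {"op": "play_rows", "data": {"targets": [[0.57,0,-0.0015,0,0,0,0],[0.57,0,0,0,0,0,0]]}}

```text
time_s: 21.05
position: [0.5817, -0.1533, 0.0845]
tcp_rot: [[-1.0, 0.021, -0.0], [0.021, 1.0, -0.0], [0.0, -0.0, -1.0]]
force: [0.0, 0.4, -0.2]
opening: 0.43
```

>>> {"op": "play_rows", "data": {"targets": [[0.57,0,0.006,0,0,0,0],[0.57,0,0,0,0,0,0],[0.57,0,0,0.03,0,0,0],[0.57,0,0,0.04,0,0,0],[0.3,0,0,0.05,0,0,0],[0.2,0,0,0.02,0,0,0],[0.2,0,0,0,0,0,0],[0.2,0,0,0,0,0,0]]}}

```text
time_s: 22.05
position: [0.5808, -0.1468, 0.2234]
tcp_rot: [[-1.0, 0.021, -0.002], [0.021, 1.0, 0.001], [0.002, 0.001, -1.0]]
force: [-1.2, -0.3, -0.4]
opening: 0.764
```

```bash
python3 - <<'E'
from h import *
import cv2
s=bot.read_state();print(s['time_s'],s['position'],s['opening'],s['force'])
i=bot.capture('wrist');cv2.imwrite("pics/w8.png",i);t=bot.capture('top')
j=bot.capture('scene')
z=lambda a,w,h:cv2.resize(a,(w,h),interpolation=cv2.INTER_CUBIC)
A=z(i[60:210,235:385],600,600);B=z(t[125:305,215:425],200,171);C=z(j[160:310,180:400],200,136)
D=np.zeros((600,200,3),np.uint8);D[:171]=B;D[180:316]=C
cv2.imwrite("pics/f8.png",np.hstack([A,D]))
E
```

```text
22.05 [ 0.58078977 -0.14675728  0.22335734] 0.7643147192701191 [-1.19749977 -0.30310848 -0.41996642]
```

View pics/f8.png

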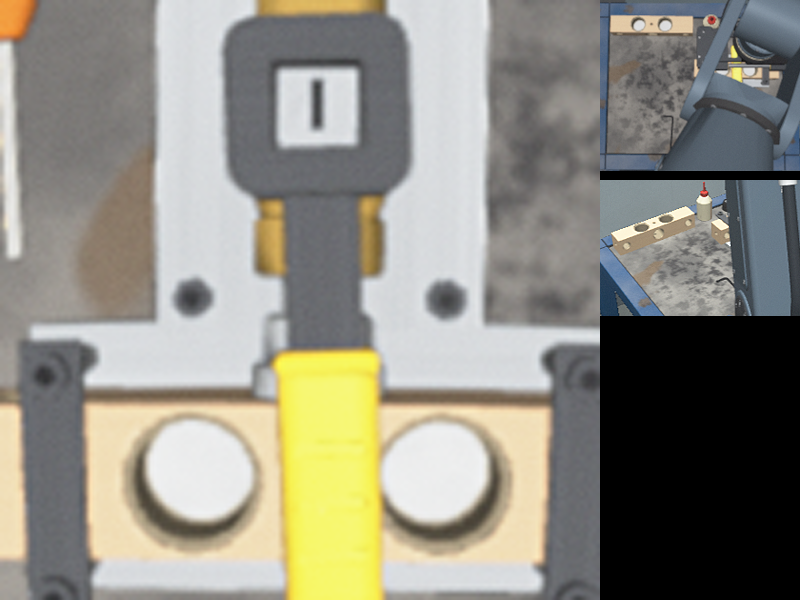

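```bash
python3 -c "
from rig import bot
print(bot.hand_in(), bot.read_state()['time_s'])"
```

```text
the job is handed in; nothing more can be done
the job is handed in; nothing more can be done
```

The lever is on the spindle and the valve is turned to its open stop. The lever lies along the pipe over the block, and the job was handed in at about 22 s.

- **Fitting:** I gripped the lever by its hub and lowered it crosswise, grip pointing to the stand's −y. It met the seat at a tool height that puts the hub's underside at 76 mm, which is fully home.
- **Turning:** I released the hub and swung the grip anticlockwise with the open jaws straddling it. At the stop the force rose from about 4.7 N to 10 N.
- **Straightening:** After the stop the lever sat about 5° past the pipe's line, because of play between bore and spindle. I nudged it back within that play with under 1 N, so the spindle stayed where it was.
- **Last picture:** The spindle line lies along the pipe and the lever is about 2° off it. The gripper is clear above, and the tool force read about 1 N.

Two things were not fully confirmed:
- The spindle angle was judged only from the picture and the stop force.
- The arm blocked part of the final overview, so I could not see every loose item. None that I could see had moved, and no contact with any showed in the force readings.

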